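# Seat the circulation filter frame in its housing

### The arm

A 6-joint arm with a two-finger parallel gripper is mounted at the origin on the work surface. World frame = base frame: x ahead of the robot, y to its left, z up, the work surface at z = 0. Lengths are in m, angles in degrees, forces in N, time in s.
With the tool pointing down it reaches from about 0.375 to 0.825 m from the base axis. Payload 5.5 kg.
Tool frame: the origin (TCP) lies on the centre line of the jaws, within the pads' length; the fingertips stand 8 mm ahead of it and the grasp point (between the pads) lies 11 mm behind it; y points along the fingers, x is the direction in which the jaws open and shut, and the axes are right-handed (so a half turn about y gives the same grasp; the last joint's range is limited). The gripper opens to 85 mm and grips with 20 to 120 N. Pads are 22 mm wide; open, the fingers measure 114 mm over their backs; the gripper's body (76 mm by 85 mm) begins 54 mm behind the grasp point. The pads swing forward as they close: fully open they stand 13 mm farther back than shut.
Start: joints at [-65.26, 17.962, -2.699, 69.339, 0, 90], TCP at [0.251, -0.545, 0.239] pointing down, gripper open.
Joint ranges: [-152.73, 152.73], [-39.44, 99.34], [-58.76, 71.6], [-118.89, 123.64], [-81.53, 83.1], [-180, 180]. Speed limits (degrees/s): [136.94, 136.94, 172.46, 180, 180, 180].

### API

Orientations are given as a 3x3 rotation matrix whose columns are the frame's x, y, z axes.
In Python, from cell import robot, imaging, close_job, spotter gives the robot as it stands. The module is installed in compiled form; this text tells all that it offers.
- The arm moves only by the tool move_arm, never from a script. Its argument "moves" is a list of rows, each an object of numbers: "x", "y", "z": the shift along the tool's x, y, z in m; "wx", "wy", "wz": the turn, a rotation vector about the tool's x, y, z in rad; "jaw": the opening, from -1 (shut) to 1 (fully open). In form: [{"x": .., "y": .., "z": .., "wx": .., "wy": .., "wz": .., "jaw": ..}, ...]. A call has 1 to 5 rows; each row is the pose to reach, as a shift and turn from the pose commanded when the call began, along the tool's axes at that moment; what a row does not reach only later rows make up. A row lasts 1/8 s, in which the tool goes at most 62.5 mm and 10.7 degrees, less where a joint would pass 70% of its speed; a pose out of reach is approached as far as the arm can. A call with a gripper value outside its range is refused whole. The fingers move at their own pace and stop on an object; the grip force is fixed at half the most. Time passes only in rows, so rows that repeat a pose let the fingers close. It gives the time, the measured TCP pose, the force and the opening at its end, in the units of the state.
- robot.get_state(): the state, without advancing time (a new reading comes with each control period).
- imaging.capture(name): name is "scene" or "side" or "wrist"; returns a dict with "img" (420x560x3 uint8, blue, green, red), "range_z" (420x560 float32, m along the optical axis (not along the pixel's ray), 0 where there is no reading), "fx", "fy", "cx", "cy" (pixels), "rvec" (rotation vector, rad) and "tvec" (3), from world to camera coordinates, as OpenCV has them; the wrist camera has in their place "hand_eye" (4x4, takes a point from camera to tool coordinates, whose origin is the TCP and whose axes are the tool frame's). Camera axes: x right, y down, z forward; pixel columns grow to the right and rows downward; lengths in m; the calibration is good to about 2 mm. A picture is of the moment at which its call begins: read the wrist's pose just before it.
- close_job(): hands the job in, once; it reports no verdict.
Trained networks look in a picture, given as the dict that the camera call returned (one of the last four; its "shot" number tells which), for a name from the list of things; names that differ only in an ending like _2 or _b are one class to them, and where a whole thing is asked for, a point or a joint stands for the part that bears it (a point fixed in the world has none). Each returns a list of dicts, best first, with "confidence" (0 to 1); they miss things now and then, are a little off and sometimes report something else, mostly with a low value. They report only what shows in the picture. A call takes as long as a camera call. They do not tell look-alikes from the thing itself.
- spotter.spot_in(picture, target): "box" ([left, top, right, bottom] in pixels, round what is visible of it).
- spotter.silhouettes(picture, target): "region" (420x560 bool, what is visible of it) and "box" ([left, top, right, bottom] in pixels, round what is visible of it).
The state is a dict: "time_s": time; "joint_pos": joint angles; "qvel": joint speeds; "joint_torque": joint torques, N m; "tool_pos": TCP position; "ee_rot": TCP orientation; "ft_force": force on the tool from outside, world axes, zero at the start; "moment": the same for the moment, N m; "finger_gap": finger opening in m.
Only numpy, scipy, OpenCV 4.12 (cv2) and the standard library are available. Lean on these libraries where they do the work, as an engineer would, in place of code of your own. Each camera call takes 0.05 s, during which the arm holds its last target.

### The job

The filter frame has been left lying loose across the top of its housing. Seat it properly: hook its tongue under the housing's retaining lip, then swing its rear edge down until the sprung catch snaps over it and the frame lies fully home. Press gently, at most about 40 N on the frame, leave the bottle, the jar and the paper roll where they are, and let go of everything.

Things in the scene. Friction and masses are not known exactly. Their poses are not given: they have to be found in the camera images.
- housing: Fixed white-painted filter housing, an open-topped box 168 x 134 mm (dark foot strips, 20 mm wide, along its sides). Origin on the bench; x points level to the lip end, z up. In its frame: well floor z = 30 mm; side cheeks guide the frame: inner faces y = +-58 mm, 9 mm thick, tops z = 58 mm. Well from lip edge to rear wall 120.5 mm: shorter than the frame (139 mm).
- lip_edge (a point): Middle of the lower free edge of the retaining lip, at x = 61, z = 43 mm of the housing; housing axes. The lip is a plate 7 mm thick (top z = 50 mm) as wide as the housing, running from here to the end wall (inner face x = 81.5 mm): the slot under it is 13 mm high, 20 mm deep, open towards -x. A short black duct stub sticks out of the outside of this end.
- rear_rim (a point): Middle of the top inner edge of the housing's rear wall, at x = -59.5, z = 50 mm of the housing; housing axes. The wall is 12 mm thick.
- catch (a joint): Sprung catch in the middle of the rear wall, 30 mm wide. 0 = at rest, nose out; grows (m) to 0.010 as the nose is pushed back (housing -x). Spring 3.6 N at rest, 6.6 N at 5 mm. Steep ramp from z = 49 mm at the wall to its hook at x = -54.5, underside z = 36.5 mm of the housing. The frame's rear, pressed down (about 8 to 20 N), pushes it back; it springs out over the rear flange when home.
- frame_mid (a point): Loose filter frame, aluminium with white pleats, 0.2 to 0.35 kg, at mid body. x to the tongue, z out of its top. From here (mm): body x -50 to 58, y +-55, z +-6; tongue x 58 to 80, 100 wide, z -6 to 1; rear flange x -59 to -50, 110 wide, z -6 to -1. Starts level on the tops of lip and rear wall. Seated: x -0.5 to 1.5, z 36 of the housing. Press on its top between fin and flange (x -50 to -5).
- frame_fin (a point): Centre of the upright pull fin across the frame's top, to push, hook or pinch: 10 mm thick in x, 70 mm long in y, 28 mm high. 20 mm above frame_mid; same axes. Both sides of the fin are free, so the frame can be dragged back until its tongue drops off the lip, then pushed forward under it.
- frame_tongue (a point): Middle of the lower edge of the tongue's end (80 mm ahead of frame_mid, on the underside). Same axes as frame_mid.
- frame_rear (a point): Middle of the lower edge of the rear flange (59 mm behind frame_mid, on the underside). Same axes as frame_mid. Seated it is at z = 30 mm of the housing.
- amber_bottle: Bystander: amber bottle, 64 mm across, 130 mm tall, standing on the bench. Origin at its underside, z up.
- powder_jar: Bystander: white jar, 60 mm across, 75 mm tall, standing on the bench. Origin at its underside, z up.
- paper_roll: Bystander: roll of paper, 72 mm across, 60 mm tall, standing on the bench. Origin at its underside, z up.
Things that resemble listed ones, but are neither listed nor needed, are in the scene too. There is more than one size of the part that bears frame_mid; the job needs the smaller. Of the things that look like the housing, take the one that is farthest to the robot's right at the start.

How it is judged (in metres and radians):
On the way:
1. the tongue is hooked at least 8 mm under the lip while the rear edge is still up (x of frame_tongue in the frame of housing above 0.069 m and z of frame_tongue in the frame of housing below 0.04 m and z of frame_rear in the frame of housing above 0.035 m), for 0.1 s.
At the end, for the whole second after the job is handed in: Frame at rest, flat in the well: tongue end and rear edge within 3 mm of the well floor, tilt under 0.03 rad, tongue 14 mm or more under the lip, catch sprung back over the rear flange (within 2 mm of rest); the three bystanders upright and within 30 mm of where they stood (x of frame_tongue in the frame of housing above 0.075 m and z of each of frame_tongue, frame_rear in the frame of housing below 0.033 m and angle between the z axis of frame_mid and the z axis of housing, either way round below 0.03 rad and value of joint catch below 0.002 m and linear speed of frame below 0.01 m/s and distance of each of amber_bottle, powder_jar, paper_roll from where it was at the start of the episode below 0.03 m and angle between each of amber_bottle, powder_jar, paper_roll's own z axis and vertical below 0.2 rad); the robot touches nothing.
It fails at once if the frame is pressed with more than 60 N (contact force between any of the fingers, the arm and frame above 60 N).
It also fails if it takes over 56 s, if anything falls off the work surface, if the arm or the gripper's body presses on something with over 40 N, if the wrist force passes 120 N, or if a joint passes its speed limit or range.

## Working session

There is one attempt and no reset: what is moved stays moved. The work goes in short steps, Python scripts to look and compute and a tool call to move; the robot and the scene stay as the last step left them, time stands still between calls to the robot, and variables do not carry over. Pictures are saved under pics/ and viewed, and the job is handed in when it is done.

Besides the shell and the picture viewer there is one more tool, called after "Request:" by a JSON object that holds its "fn" and its "kwargs". move_arm: Moves the arm, as the interface text tells. Its arguments: {"type":"object","properties":{"moves":{"type":"array","items":{"type":"object","properties":{"x":{"type":"number"},"y":{"type":"number"},"z":{"type":"number"},"wx":{"type":"number"},"wy":{"type":"number"},"wz":{"type":"number"},"jaw":{"type":"number"}}}}},"required":["moves"]}

```bash
mkdir -p pics
cat > h.py <<'E'
import numpy as np, cv2
from cell import robot, imaging, close_job, spotter
def pts(c, st=None):
    z=c["range_z"]; v,u=np.mgrid[0:z.shape[0],0:z.shape[1]]
    P=np.stack([(u-c["cx"])/c["fx"]*z,(v-c["cy"])/c["fy"]*z,z],-1)
    if "hand_eye" in c:
        H=np.array(c["hand_eye"]); P=P@H[:3,:3].T+H[:3,3]
        return P@np.array(st["ee_rot"]).T+np.array(st["tool_pos"])
    R=cv2.Rodrigues(np.array(c["rvec"],float))[0]
    return (P-np.array(c["tvec"]).ravel())@R
E
python3 - <<'E'
from h import *
s=robot.get_state();print(s)
for n in ["scene","side","wrist"]:
    c=imaging.capture(n); cv2.imwrite(f"pics/{n}0.png",c["img"]); np.savez(f"{n}0.npz",P=pts(c,s),img=c["img"],z=c["range_z"])
    for t in ["housing","frame_mid","amber_bottle","powder_jar","paper_roll"]:
        print(n,t,[(d["box"],round(d["confidence"],2)) for d in spotter.spot_in(c,t)])
E
```

```text
{'time_s': 0.0, 'joint_pos': array([-6.52576411e+01,  1.80050330e+01, -2.75408957e+00,  6.93382681e+01,
       -7.66857133e-04,  8.99997899e+01]), 'qvel': array([-0.01850248,  0.07588031,  0.0431838 ,  0.02195807,  0.00152048,
       -0.0365591 ]), 'joint_torque': array([ 1.69517471e-04, -5.39591289e+01,  3.39746869e+01,  1.92832598e-02,
        1.82010926e-04, -4.22807773e-06]), 'tool_pos': array([ 0.25088814, -0.54441972,  0.23842679]), 'ee_rot': array([[ 4.18541348e-01, -7.23582186e-04,  9.08197455e-01],
       [-9.08196152e-01,  1.53814344e-03,  4.18541973e-01],
       [-1.69978747e-03, -9.99998555e-01, -1.33779281e-05]]), 'ft_force': array([-1.21577305, -0.58462148,  0.63492212]), 'moment': array([-0.03437078, -0.00199056,  0.00391017]), 'finger_gap': 0.08518301964126035}
scene housing [([228.4, 212.4, 304.0, 266.4], 0.93), ([327.8, 245.8, 421.5, 322.3], 0.86), ([412.9, 192.3, 444.3, 250.6], 0.53)]
scene frame_mid [([238.6, 204.9, 287.3, 239.8], 0.95), ([299.0, 176.8, 372.3, 212.9], 0.68)]
scene amber_bottle []
scene powder_jar [([115.1, 220.7, 143.2, 253.9], 0.91)]
scene paper_roll [([127.8, 183.9, 152.4, 210.5], 0.76)]
side housing [([244.4, 185.6, 312.8, 241.1], 0.96), ([143.8, 208.1, 216.1, 270.1], 0.83)]
side frame_mid [([281.1, 261.1, 341.5, 335.0], 0.74), ([263.2, 191.6, 309.3, 219.0], 0.68), ([246.0, 188.3, 313.4, 239.1], 0.58)]
side amber_bottle [([169.8, 287.8, 198.1, 330.8], 0.9)]
side powder_jar [([319.0, 135.9, 336.4, 161.9], 0.83), ([374.2, 157.1, 395.4, 179.0], 0.75)]
side paper_roll [([375.7, 155.6, 395.7, 179.3], 0.79)]
wrist housing []
wrist frame_mid []
wrist amber_bottle []
wrist powder_jar []
wrist paper_roll [([154.3, 0.9, 248.0, 70.5], 0.72)]
```

View pics/scene0.png

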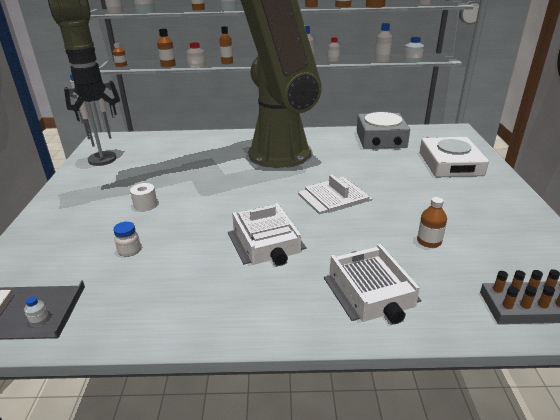

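View pics/side0.png

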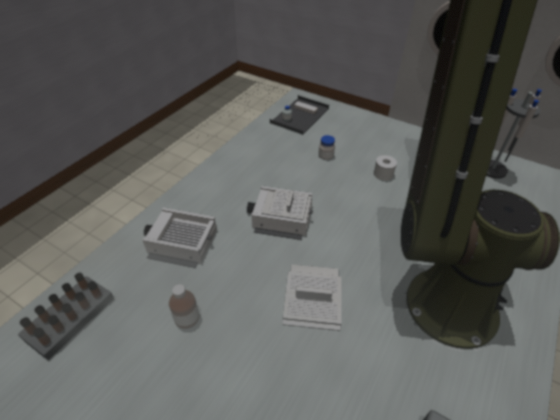

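View pics/wrist0.png

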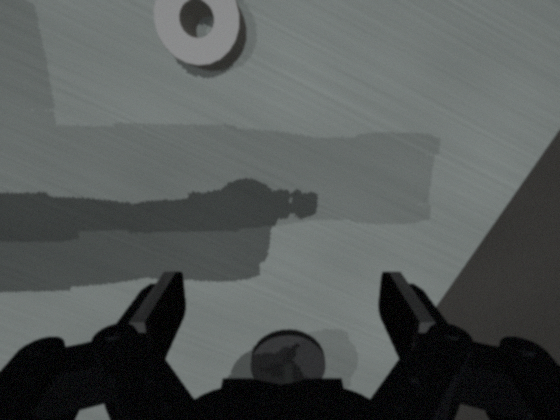

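The scene view shows the housing with the smaller frame on it at about (265,238), with its duct stub at (278,256). A second, empty housing is at (372,285) and the larger frame lies on the bench at (335,193). The jar is at (127,238), the roll at (143,197) and the bottle at (432,222). Robot's right is image left, so the target is the housing at (265,238). Next I'll measure it in 3D.

Run:
```python
from h import *
for n,b in [("scene",(215,190,320,280)),("side",(235,175,325,250))]:
    d=np.load(f"{n}0.npz"); P=d["P"]; img=d["img"]
    l,t,r,bb=b
    cv2.imwrite(f"pics/{n}_crop.png",cv2.resize(img[t:bb,l:r],None,fx=6,fy=6,interpolation=cv2.INTER_CUBIC)[:600,:800])
    Q=P[t:bb,l:r].reshape(-1,3); z=Q[:,2]
    ok=(z>0.02)&(z<0.12); Q=Q[ok]
    print(n,len(Q),Q.min(0),Q.max(0))
    print(np.histogram(Q[:,2],bins=np.arange(0.02,0.12,0.004)))
    # top view render 0.5mm/px..
    c=np.median(Q,0);print(c)
    im=np.zeros((500,500,3),np.uint8)
    for p in Q:
        u=int(250-(p[1]-c[1])*1200);v=int(250-(p[0]-c[0])*1200)
        h=int(np.clip((p[2]-0.02)/0.08*179,0,179))
        col=cv2.cvtColor(np.uint8([[[h,255,255]]]),cv2.COLOR_HSV2BGR)[0,0].tolist()
        cv2.circle(im,(u,v),2,col,-1)
    cv2.imwrite(f"pics/{n}_top.png",im)
```

```text
scene 2632 [ 0.32941456 -0.13374865  0.02003226] [0.66814131 0.11890638 0.09227438]
(array([ 93, 100, 131, 137,  92,  81, 124, 345, 225, 440, 587,  61,  33,
        29,  33,  35,  35,  50,   1,   0,   0,   0,   0,   0]), array([0.02 , 0.024, 0.028, 0.032, 0.036, 0.04 , 0.044, 0.048, 0.052,
       0.056, 0.06 , 0.064, 0.068, 0.072, 0.076, 0.08 , 0.084, 0.088,
       0.092, 0.096, 0.1  , 0.104, 0.108, 0.112, 0.116]))
[ 0.58684984 -0.03643504  0.05586281]
side 2158 [ 0.44967474 -0.13613738  0.02001074] [0.66115862 0.05062088 0.09250182]
(array([ 60,  66,  82,  79,  61,  63, 135, 216, 301, 475, 512,  30,   4,
         6,   8,   5,  26,  28,   1,   0,   0,   0,   0,   0]), array([0.02 , 0.024, 0.028, 0.032, 0.036, 0.04 , 0.044, 0.048, 0.052,
       0.056, 0.06 , 0.064, 0.068, 0.072, 0.076, 0.08 , 0.084, 0.088,
       0.092, 0.096, 0.1  , 0.104, 0.108, 0.112, 0.116]))
[ 0.54162707 -0.01953807  0.05610641]
```

Run:
```python
import cv2,numpy as np
a=cv2.imread("pics/scene_top.png");b=cv2.imread("pics/side_top.png")
cv2.imwrite("pics/tops.png",cv2.resize(np.hstack([a,b]),None,fx=.8,fy=.8))
```

```text
(no output)
```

View pics/scene_crop.png

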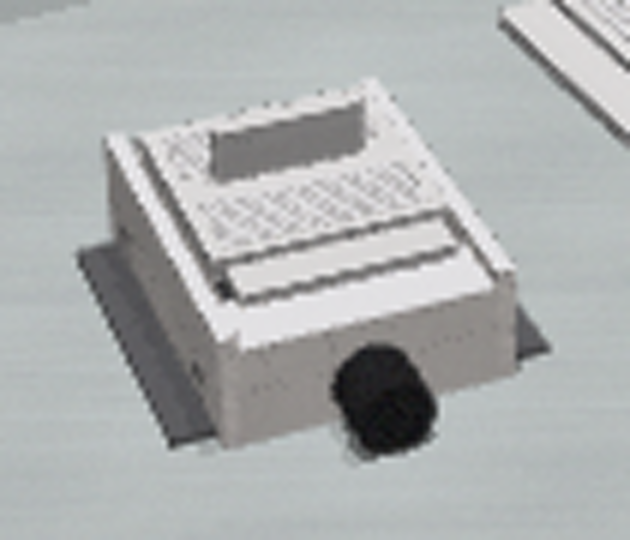

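View pics/tops.png

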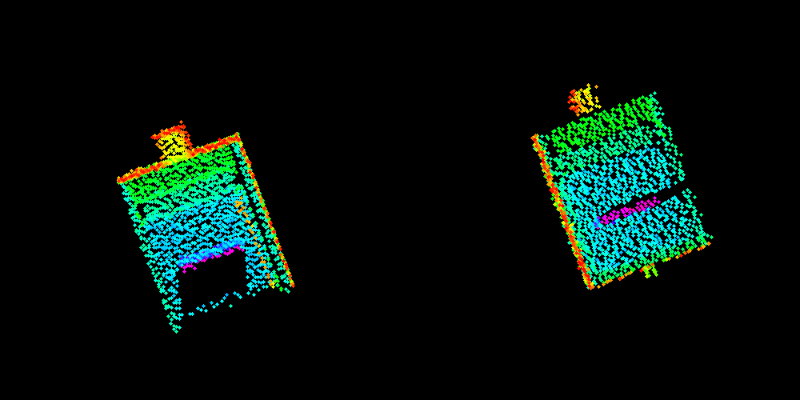

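```bash
cat > fit.py <<'E'
from h import *
from scipy.optimize import least_squares
def fit_housing(Q,x0):
    # Q wall points, z .01-.045 ; housing rect x -71.5..96.5, y +-67
    def sd(p):
        c,s=np.cos(p[2]),np.sin(p[2]); d=Q[:,:2]-p[:2]
        x=c*d[:,0]+s*d[:,1]; y=-s*d[:,0]+c*d[:,1]
        qx=abs(x-.0125)-.084; qy=abs(y)-.067
        return np.where((qx>0)|(qy>0),np.hypot(np.maximum(qx,0),np.maximum(qy,0)),np.maximum(qx,qy))
    return least_squares(sd,x0,loss="soft_l1",f_scale=0.0015), sd
E
python3 - <<'E'
from fit import *
W=[];T={}
for n,b in [("scene",(215,190,320,280)),("side",(235,175,325,250))]:
    P=np.load(f"{n}0.npz")["P"];l,t,r,bb=b
    Q=P[t:bb,l:r].reshape(-1,3)
    Q=Q[(Q[:,0]>.45)&(Q[:,0]<.7)&(Q[:,1]<.07)&(Q[:,1]>-.15)]
    T[n]=Q
    w=Q[(Q[:,2]>.012)&(Q[:,2]<.045)]
    W.append(w)
for lab,Q in [("both",np.vstack(W)),("scene",W[0]),("side",W[1])]:
  best=None
  for yaw in np.radians([10,20,30]):
    r,sd=fit_housing(Q,[.56,-.03,yaw])
    if best is None or r.cost<best[0].cost: best=(r,sd)
  r,sd=best; d=sd(r.x); print(lab,r.x[:2],np.degrees(r.x[2]),r.cost,np.mean(abs(d)<.003),len(d))
  if lab=="both": p=r.x
np.save("hous.npy",p)
c,s=np.cos(p[2]),np.sin(p[2])
for n,Q in T.items():
    d=Q[:,:2]-p[:2]; L=np.c_[c*d[:,0]+s*d[:,1],-s*d[:,0]+c*d[:,1],Q[:,2]]
    f=L[L[:,2]>.075]; print(n,"fin",f.mean(0),f.min(0),f.max(0), np.percentile(f,[5,95],axis=0))
    b=L[(L[:,2]>.058)&(L[:,2]<.066)&(abs(L[:,1])<.05)]; print("body top z",np.median(b[:,2]),np.percentile(b[:,0],[1,99]))
    for x0 in np.arange(-.08,.11,.01):
        m=(abs(L[:,0]-x0)<.005)&(abs(L[:,1])<.045); 
        if m.sum(): print(round(x0,3),m.sum(),np.percentile(L[m,2],[10,50,90]).round(4))
    print("cheeks z",np.median(L[(abs(abs(L[:,1])-.0625)<.003)&(L[:,2]>.045)][:,2]))
E
```

```text
both [ 0.54079228 -0.04679675] 20.374323077583472 0.009568726266218403 0.6958119030124909 1361
scene [ 0.54013309 -0.04587638] 20.38663670467289 0.0070409598429615194 0.6593673965936739 822
side [ 0.54626939 -0.0454179 ] 20.458122558881175 0.002276687878925524 0.7142857142857143 539
scene fin [-0.00864816  0.0011562   0.08407183] [-0.01773346 -0.03278158  0.07529975] [-0.00340736  0.03750069  0.09227438] [[-0.01449957 -0.03034077  0.07597298]
 [-0.00482072  0.03359713  0.09029619]]
body top z 0.061754075184291476 [-0.06193598  0.06469992]
-0.07 2 [0.0576 0.0582 0.0588]
-0.06 26 [0.0599 0.0613 0.063 ]
-0.05 18 [0.0606 0.0613 0.0632]
-0.04 14 [0.0604 0.0622 0.0638]
-0.03 13 [0.0601 0.063  0.0634]
-0.02 17 [0.0611 0.0626 0.0883]
-0.01 276 [0.0617 0.0759 0.0889]
-0.0 80 [0.0603 0.0624 0.0812]
0.01 68 [0.0603 0.0623 0.0635]
0.02 79 [0.0599 0.0619 0.0638]
0.03 80 [0.0596 0.0618 0.0634]
0.04 104 [0.0567 0.0612 0.0629]
0.05 111 [0.0547 0.0571 0.0623]
0.06 79 [0.0543 0.056  0.0579]
0.07 153 [0.0484 0.0514 0.0569]
0.08 77 [0.0478 0.0496 0.0514]
0.09 283 [0.0092 0.038  0.0501]
0.1 270 [-0.0006 
[... 230 characters left out ...]
22  0.09088086]]
body top z 0.0608370565907909 [-0.06031118  0.05437825]
-0.08 68 [-0.0032 -0.0002  0.0409]
-0.07 88 [0.0107 0.047  0.0539]
-0.06 70 [0.0535 0.0589 0.0623]
-0.05 67 [0.0583 0.0607 0.0634]
-0.04 65 [0.0587 0.0607 0.0632]
-0.03 66 [0.0594 0.0612 0.0633]
-0.02 86 [0.0594 0.0616 0.0845]
-0.01 70 [0.0617 0.0867 0.09  ]
-0.0 51 [0.0589 0.0603 0.0628]
0.01 65 [0.0588 0.0612 0.063 ]
0.02 65 [0.0586 0.0605 0.0628]
0.03 61 [0.0588 0.0608 0.0632]
0.04 63 [0.0592 0.0608 0.0631]
0.05 58 [0.0536 0.0554 0.0595]
0.06 61 [0.053  0.0557 0.0576]
0.07 54 [0.0469 0.0511 0.0569]
0.08 61 [0.0465 0.0485 0.0505]
0.09 64 [0.0462 0.0484 0.0506]
0.1 17 [0.0293 0.0371 0.0491]
cheeks z 0.05568749226037275
```

```bash
cat > mv.py <<'E'
import sys
from h import *
from scipy.spatial.transform import Rotation as Ro
def rel(pos,yaw,s=None,pitch=0):
    """shift/turn in tool axes to reach world pos, tool x along housing-yaw(rad), pointing down"""
    s=s or robot.get_state(); R=np.array(s["ee_rot"])
    x=np.array([np.cos(yaw),np.sin(yaw),0]); y=np.array([0,0,-1.]); G=np.c_[x,y,np.cross(x,y)]
    if pitch: G=Ro.from_rotvec(pitch*np.array([-np.sin(yaw),np.cos(yaw),0])).as_matrix()@G
    return R.T@(np.array(pos)-s["tool_pos"]), Ro.from_matrix(R.T@G).as_rotvec()
def h2w(L,p=None):
    p=np.load("hous.npy") if p is None else p
    c,s=np.cos(p[2]),np.sin(p[2]); return np.array([p[0]+c*L[0]-s*L[1],p[1]+s*L[0]+c*L[1],L[2]])
def w2h(Q,p=None):
    p=np.load("hous.npy") if p is None else p
    c,s=np.cos(p[2]),np.sin(p[2]); d=np.asarray(Q)-[p[0],p[1],0]
    return np.stack([c*d[...,0]+s*d[...,1],-s*d[...,0]+c*d[...,1],d[...,2]],-1)
def goto(L):
    s=robot.get_state(); a,b=rel(h2w(L),np.load("hous.npy")[2],s)
    print("t",round(s["time_s"],2),"tool in H",w2h(s["tool_pos"]).round(4),"-> shift",a.round(4),"turn",b.round(4),"F",s["ft_force"].round(1),"gap",round(s["finger_gap"],4))
E
python3 - <<'E'
from mv import *
np.save("hous.npy",[.542,-.0465,np.radians(20.4)])
goto([-.011,0,.24])
print(imaging.capture("wrist")["hand_eye"])
E
```

```text
t 0.9 tool in H [-0.4464 -0.3658  0.2393] -> shift [-0.3317 -0.0007  0.4618] turn [-0.    -1.495 -0.   ] F [ 0.8  0.4 -0.2] gap 0.0853
[[ 9.99999867e-01 -2.10464127e-04 -4.70143060e-04 -5.55269070e-04]
 [ 3.82467797e-04 -3.07991616e-01  9.51388994e-01 -1.35415816e-01]
 [-3.45033375e-04 -9.51389048e-01 -3.07991495e-01  8.03729511e-02]
 [ 0.00000000e+00  0.00000000e+00  0.00000000e+00  1.00000000e+00]]
```

Request:
{"fn": "move_arm", "kwargs": {"moves": [{"x":-0.035,"y":0,"z":0.05,"wy":-0.16,"jaw":1},{"x":-0.07,"y":0,"z":0.1,"wy":-0.33,"jaw":0.5},{"x":-0.106,"y":0,"z":0.148,"wy":-0.5,"jaw":0},{"x":-0.143,"y":0,"z":0.198,"wy":-0.66,"jaw":-0.4},{"x":-0.179,"y":0,"z":0.248,"wy":-0.82,"jaw":-0.4}]}}

```text
invalid input at $.moves[0]: expected keys x, y, z, wx, wy, wz, jaw
```

Run:
```python
from mv import *
goto([-.011,0,.24])
```

```text
t 0.95 tool in H [-0.4464 -0.3658  0.2393] -> shift [-0.3318 -0.0007  0.4618] turn [ 0.    -1.495  0.   ] F [-0.6  0.6  0.2] gap 0.0856
```

Request:
{"fn": "move_arm", "kwargs": {"moves": [{"x":-0.035,"y":0,"z":0.05,"wx":0,"wy":-0.16,"wz":0,"jaw":1},{"x":-0.07,"y":0,"z":0.1,"wx":0,"wy":-0.33,"wz":0,"jaw":0.5},{"x":-0.106,"y":0,"z":0.148,"wx":0,"wy":-0.5,"wz":0,"jaw":0},{"x":-0.143,"y":0,"z":0.198,"wx":0,"wy":-0.66,"wz":0,"jaw":-0.4},{"x":-0.179,"y":0,"z":0.248,"wx":0,"wy":-0.82,"wz":0,"jaw":-0.4}]}}

```text
time_s: 1.58
tool_pos: [0.4022, -0.2769, 0.2396]
ee_rot: [[0.951, 0.001, 0.309], [-0.309, -0.0, 0.951], [0.001, -1.0, -0.0]]
ft_force: [0.4, 0.5, -0.6]
finger_gap: 0.0258
```

Run:
```python
from mv import *
goto([-.011,0,.24])
```

```text
t 1.57 tool in H [-0.2114 -0.1672  0.2396] -> shift [ 0.0532 -0.0004  0.2555] turn [ 4.000e-04 -6.702e-01  8.000e-04] F [ 0.4  0.5 -0.6] gap 0.0258
```

Request:
{"fn": "move_arm", "kwargs": {"moves": [{"x":0.01,"y":0,"z":0.051,"wx":0,"wy":-0.16,"wz":0,"jaw":-0.4},{"x":0.021,"y":0,"z":0.102,"wx":0,"wy":-0.32,"wz":0,"jaw":-0.4},{"x":0.032,"y":0,"z":0.153,"wx":0,"wy":-0.48,"wz":0,"jaw":-0.4},{"x":0.043,"y":0,"z":0.204,"wx":0,"wy":-0.65,"wz":0,"jaw":-0.4},{"x":0.053,"y":0,"z":0.255,"wx":0,"wy":-0.67,"wz":0,"jaw":-0.4}]}}

```text
time_s: 2.2
tool_pos: [0.5326, -0.0514, 0.2395]
ee_rot: [[0.938, 0.001, -0.346], [0.346, -0.0, 0.938], [0.001, -1.0, -0.0]]
ft_force: [1.2, -1.5, 0.1]
finger_gap: 0.0259
```

Run:
```python
from mv import *
goto([-.011,0,.24])
s=robot.get_state();c=imaging.capture("wrist");np.savez("w1.npz",P=pts(c,s),img=c["img"]);cv2.imwrite("pics/w1.png",c["img"])
goto([-.011,0,.24])
```

```text
t 2.2 tool in H [-0.0106 -0.0013  0.2395] -> shift [-0.0004 -0.0005  0.0013] turn [ 0.0004 -0.003   0.0006] F [ 1.2 -1.5  0.1] gap 0.0259
t 2.25 tool in H [-0.0063  0.0024  0.2394] -> shift [-0.0047 -0.0007 -0.0024] turn [-0.003   0.0007  0.0041] F [ 2.8  4.  -0.5] gap 0.0261
```

View pics/w1.png

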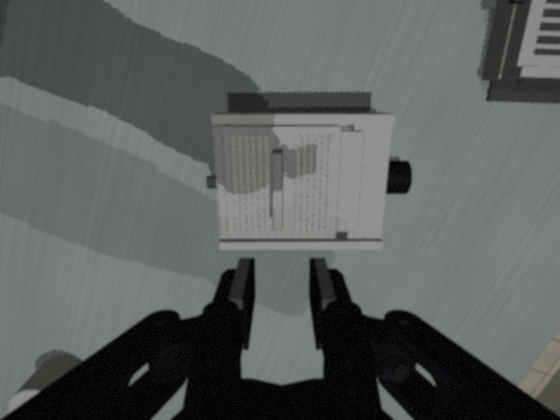

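The wrist view shows the housing centred at about (303,180), with the fin at (278,190), the lip strip at (350,185) and the duct stub at (399,177). The arm was still moving, so I'll retake it settled and refine the pose.

```bash
cat > look.py <<'E'
from mv import *
def cap(name):
    s=robot.get_state(); c=imaging.capture("wrist"); s2=robot.get_state()
    cv2.imwrite(f"pics/{name}.png",c["img"]); P=pts(c,s); np.savez(f"{name}.npz",P=P,img=c["img"])
    return s,c,P
E
python3 - <<'E'
from look import *
for i in range(4): imaging.capture("side")
s,c,P=cap("w2"); goto([-.011,0,.24])
L=w2h(P)[:255]
print("bench z",np.median(L[(abs(L[...,2])<.01)][:,2]))
def prof(ax,sel,grid):
    for g in grid:
        m=sel&(abs(L[...,ax]-g)<.001)
        if m.sum()>3: print(round(g*1000),m.sum(),(np.percentile(L[m][:,2],[10,50,90])*1000).round(1),end=" | ")
    print()
prof(1,(abs(L[...,0]+.03)<.015),np.arange(-.08,.08,.002))
prof(1,(abs(L[...,0]-.085)<.008),np.arange(-.08,.08,.002))
prof(0,(abs(L[...,1]-.02)<.02),np.arange(-.09,.105,.002))
E
```

```text
t 2.5 tool in H [-0.0126 -0.003   0.2392] -> shift [ 0.0016 -0.0008  0.003 ] turn [ 0.0002 -0.0057 -0.0006] F [ 0.3 -0.4  0.7] gap 0.0256
bench z 0.0010210867113392558
-68 8 [57.5 57.9 58.4] | -66 53 [58.1 59.1 59.7] | -64 59 [58.2 58.8 59.7] | -62 56 [58.  58.8 59.5] | -60 121 [50.7 56.3 59.4] | -58 31 [51.6 56.5 59.6] | -54 15 [62.2 62.6 62.8] | -52 53 [62.1 63.1 63.9] | -50 56 [62.3 63.1 63.9] | -48 57 [62.3 63.  63.8] | -46 54 [62.2 63.1 64. ] | -44 54 [62.4 63.3 64.5] | -42 47 [62.5 63.5 64.3] | -40 50 [62.5 63.3 64.2] | -38 46 [62.8 63.7 64.6] | -36 54 [62.4 63.4 64.8] | -34 48 [62.6 63.5 64.6] | -32 59 [62.3 63.8 90.1] | -30 61 [62.7 63.6 89.9] | -28 59 [62.5 63.5 69.8] | -26 59 [62.6 63.6 90.9] | -24 63 [62.4 63.6 90.4] | -22 64 [62.4 63.5 90.4] | -20 59 [62.1 63.6 89.9] | -18 61 [62.3 63.5 90.9] | -16 60 [62.6 63.6 89.8] | -14 63 [62.7 63.7 85.2] | -12 64 [62.6 63.6 90.6] | -10 64 [62.2 63.4 90.1] | -8 63 [62.6 63.5 90.3] | -6 63 [62.7 63.8 90.7] | -4 60 [62.3 63.7 89.7] | -2 64 [62.8 63.6 82.7] | 0 67 [62.5 63.8 90.3] | 2 66 [62.4 63.6 90.2] | 4 64 [62.6 63.8 89.3] | 6 63 [
[... 4523 characters left out ...]
8 92 [57.  57.8 58.7] | 50 88 [57.1 58.  58.9] | 52 90 [57.1 57.9 58.9] | 54 88 [57.  58.  58.7] | 56 91 [56.8 58.  58.8] | 58 87 [57.2 58.  58.7] | 60 87 [57.2 58.  59.1] | 62 93 [57.  57.9 58.8] | 64 83 [56.8 58.  58.9] | 66 59 [56.7 57.7 58.6] | 68 44 [50.3 50.9 51.7] | 70 85 [50.  50.9 51.8] | 72 86 [50.  51.  51.8] | 74 89 [49.9 50.9 51.7] | 76 84 [50.  50.8 51.6] | 78 85 [50.1 51.  51.9] | 80 85 [50.1 51.  51.7] | 82 87 [49.9 50.9 51.6] | 84 84 [50.  51.  51.9] | 86 82 [50.  50.8 51.9] | 88 88 [50.1 50.9 52.2] | 90 83 [50.  50.8 51.9] | 92 87 [50.  51.  51.7] | 94 34 [50.1 50.8 51.4] | 98 4 [35.3 36.4 37.5] | 100 24 [32.7 35.6 37.4] | 102 28 [28.4 34.1 36.2] | 104 42 [25.5 33.8 36.3] |
```

Settled cloud: heights read about 1 mm high, the housing is 2 mm further back than fitted, and frame_mid is at x≈-11.4 mm with the fin upright. That matches the given geometry.

Run:
```python
from mv import *
p=np.load("hous.npy"); w=h2w([-.002,-.0008,0]); np.save("hous.npy",[w[0],w[1],p[2]])
print(w); goto([-.0114,0,.13]); goto([-.0114,0,.078])
```

```text
[ 0.54040429 -0.04794697  0.        ]
t 2.5 tool in H [-0.0106 -0.0022  0.2392] -> shift [-0.0007  0.1092  0.0022] turn [ 0.0002 -0.0057 -0.0006] F [ 0.3 -0.4  0.7] gap 0.0256
t 2.5 tool in H [-0.0106 -0.0022  0.2392] -> shift [-0.0007  0.1612  0.0022] turn [ 0.0002 -0.0057 -0.0006] F [ 0.3 -0.4  0.7] gap 0.0256
```

Request:
{"fn": "move_arm", "kwargs": {"moves": [{"x":-0.001,"y":0.04,"z":0.002,"wx":0,"wy":-0.005,"wz":0,"jaw":-0.4},{"x":-0.001,"y":0.08,"z":0.002,"wx":0,"wy":-0.005,"wz":0,"jaw":-0.4},{"x":-0.001,"y":0.109,"z":0.002,"wx":0,"wy":-0.005,"wz":0,"jaw":-0.4},{"x":-0.001,"y":0.109,"z":0.002,"wx":0,"wy":-0.005,"wz":0,"jaw":-0.4}]}}

```text
time_s: 3.0
tool_pos: [0.5276, -0.0526, 0.1285]
ee_rot: [[0.938, -0.005, -0.346], [0.346, 0.0, 0.938], [-0.004, -1.0, 0.002]]
ft_force: [-0.1, -0.1, 0.7]
finger_gap: 0.0259
```

Run:
```python
from look import *
goto([-.0114,0,.078]); s,c,P=cap("w3"); goto([-.0114,0,.078])
```

```text
t 3.0 tool in H [-1.370e-02  1.000e-04  1.285e-01] -> shift [ 0.0025  0.0505 -0.0002] turn [-0.0019 -0.0023 -0.0042] F [-0.1 -0.1  0.7] gap 0.0259
t 3.05 tool in H [-0.0123 -0.0004  0.1301] -> shift [0.001  0.0521 0.0003] turn [-0.0006 -0.002  -0.0017] F [ 1.  -0.5  0.4] gap 0.0258
```

View pics/w3.png

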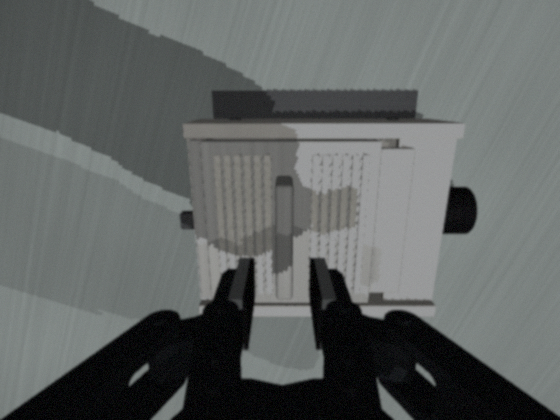

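The fin (columns 276–292) lies centred between the fingertips (252 and 312). I'll descend so the fingers straddle it.

Request:
{"fn": "move_arm", "kwargs": {"moves": [{"x":0.001,"y":0.02,"z":0,"wx":0,"wy":0,"wz":0,"jaw":-0.4},{"x":0.001,"y":0.04,"z":0,"wx":0,"wy":0,"wz":0,"jaw":-0.4},{"x":0.001,"y":0.052,"z":0,"wx":0,"wy":0,"wz":0,"jaw":-0.4},{"x":0.001,"y":0.052,"z":0,"wx":0,"wy":0,"wz":0,"jaw":-0.4}]}}

```text
time_s: 3.55
tool_pos: [0.531, -0.0515, 0.0786]
ee_rot: [[0.937, -0.0, -0.348], [0.348, 0.0, 0.937], [-0.0, -1.0, 0.0]]
ft_force: [-0.3, -0.2, -0.2]
finger_gap: 0.0256
```

Run:
```python
from look import *
s,c,P=cap("w4"); goto([-.0114,0,.078])
```

```text
t 3.6 tool in H [-0.0096 -0.0002  0.0791] -> shift [-0.0018  0.0011  0.0002] turn [ 0.0004 -0.0004  0.0007] F [-0.8  0.1  0. ] gap 0.0257
```

View pics/w4.png

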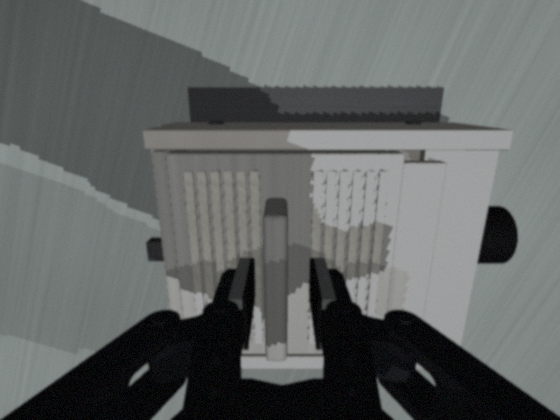

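The fin stands between the pads (columns 265–287, fingers at 252 and 312). I'll drag the frame back about 18 mm.

Request:
{"fn": "move_arm", "kwargs": {"moves": [{"x":-0.005,"y":0,"z":0,"wx":0,"wy":0,"wz":0,"jaw":-0.4},{"x":-0.01,"y":0,"z":0,"wx":0,"wy":0,"wz":0,"jaw":-0.4},{"x":-0.014,"y":0,"z":0,"wx":0,"wy":0,"wz":0,"jaw":-0.4},{"x":-0.018,"y":0,"z":0,"wx":0,"wy":0,"wz":0,"jaw":-0.4},{"x":-0.021,"y":0,"z":0,"wx":0,"wy":0,"wz":0,"jaw":-0.4}]}}

```text
time_s: 4.22
tool_pos: [0.5114, -0.0586, 0.0785]
ee_rot: [[0.937, 0.001, -0.349], [0.349, 0.0, 0.937], [0.001, -1.0, -0.0]]
ft_force: [2.5, 0.5, -0.0]
finger_gap: 0.0252
```

Request:
{"fn": "move_arm", "kwargs": {"moves": [{"x":-0.003,"y":0,"z":0,"wx":0,"wy":0,"wz":0,"jaw":-0.4},{"x":-0.006,"y":0,"z":0,"wx":0,"wy":0,"wz":0,"jaw":-0.4},{"x":-0.006,"y":0,"z":0,"wx":0,"wy":0,"wz":0,"jaw":-0.4}]}}

```text
time_s: 4.6
tool_pos: [0.5063, -0.0606, 0.0787]
ee_rot: [[0.937, 0.001, -0.349], [0.349, 0.0, 0.937], [0.001, -1.0, -0.0]]
ft_force: [4.5, 1.3, 1.9]
finger_gap: 0.0256
```

Run:
```python
from look import *
s,c,P=cap("w5"); goto([-.0114,0,.078])
```

```text
t 4.65 tool in H [-0.0364  0.      0.0787] -> shift [ 0.025   0.0007 -0.    ] turn [ 0.0004 -0.0001  0.0011] F [2.9 1.2 3.5] gap 0.0256
```

View pics/w5.png

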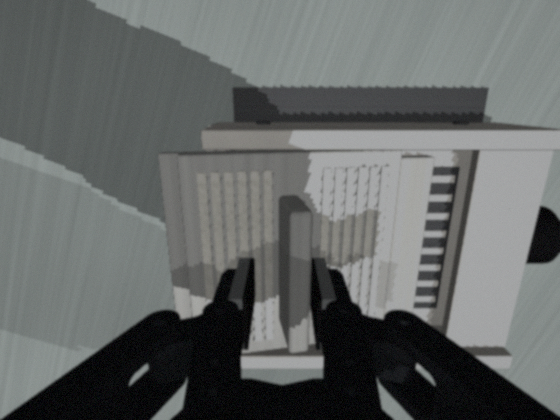

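The tongue is clear of the lip: well floor bars are visible at columns 415–455 between the tongue and the lip. I'll measure the tilt.

```bash
cat > prof.py <<'E'
from look import *
def prof(P,ylo=-.045,yhi=.05,step=.004):
    L=w2h(P)[:255]; L[...,2]-=.001
    out=[]
    for g in np.arange(-.1,.1,step):
        m=(abs(L[...,0]-g)<.001)&(L[...,1]>ylo)&(L[...,1]<yhi)&(L[...,2]>.01)
        if m.sum()>3: out.append((round(g*1000),int(m.sum()),*(np.percentile(L[m][:,2],[15,50,85])*1000).round(1)))
    for o in out: print(o,end=" ")
    print()
def front(P):
    prof(P,.035,.05,.003)
E
python3 - <<'E'
from prof import *
P=np.load("w5.npz")["P"]; front(P)
E
```

```text
(-91, 94, np.float64(59.6), np.float64(60.4), np.float64(61.2)) (-88, 141, np.float64(59.5), np.float64(60.1), np.float64(61.0)) (-85, 140, np.float64(59.0), np.float64(59.6), np.float64(60.2)) (-82, 24, np.float64(64.4), np.float64(65.0), np.float64(65.5)) (-79, 147, np.float64(64.9), np.float64(65.6), np.float64(66.3)) (-76, 152, np.float64(64.3), np.float64(65.0), np.float64(65.7)) (-73, 134, np.float64(64.3), np.float64(64.9), np.float64(65.6)) (-70, 162, np.float64(63.5), np.float64(64.4), np.float64(65.3)) (-67, 138, np.float64(63.1), np.float64(63.8), np.float64(64.5)) (-64, 153, np.float64(62.4), np.float64(63.4), np.float64(64.1)) (-61, 132, np.float64(62.2), np.float64(62.7), np.float64(63.4)) (-58, 147, np.float64(61.3), np.float64(62.2), np.float64(63.1)) (-55, 137, np.float64(61.1), np.float64(61.6), np.float64(62.4)) (-52, 146, np.float64(60.0), np.float64(60.9), np.float64(61.7)) (-49, 133, np.float64(59.7), np.float64(60.5), np.float64(61.2)) (-46, 148, np.float64(59.0), np.float64(59.8), np.float64(60.7)) (-43, 126, np.float64(58.7), np.float64(59.4), np.float64(60.2
[... 2246 characters left out ...]
, 223, np.float64(29.7), np.float64(49.2), np.float64(50.3)) (68, 174, np.float64(29.6), np.float64(49.5), np.float64(50.2)) (71, 124, np.float64(49.2), np.float64(49.9), np.float64(50.4)) (74, 127, np.float64(49.1), np.float64(49.8), np.float64(50.4)) (77, 117, np.float64(49.2), np.float64(49.8), np.float64(50.4)) (80, 120, np.float64(49.3), np.float64(49.8), np.float64(50.4)) (83, 121, np.float64(49.3), np.float64(49.8), np.float64(50.4)) (86, 121, np.float64(49.2), np.float64(49.9), np.float64(50.4)) (89, 120, np.float64(49.3), np.float64(50.0), np.float64(50.6)) (92, 120, np.float64(49.4), np.float64(49.9), np.float64(50.5)) (95, 102, np.float64(49.1), np.float64(49.7), np.float64(50.2))
```

The tongue end is on the well floor (top edge at x≈46, z≈36.5 mm), tilted about 0.19 rad. Next I'll push forward with the rear finger, slightly lower.

Request:
{"fn": "move_arm", "kwargs": {"moves": [{"x":0.006,"y":0.004,"z":0,"wx":0,"wy":0,"wz":0,"jaw":-0.4},{"x":0.013,"y":0.004,"z":0,"wx":0,"wy":0,"wz":0,"jaw":-0.4},{"x":0.019,"y":0.004,"z":0,"wx":0,"wy":0,"wz":0,"jaw":-0.4},{"x":0.025,"y":0.004,"z":0,"wx":0,"wy":0,"wz":0,"jaw":-0.4},{"x":0.03,"y":0.004,"z":0,"wx":0,"wy":0,"wz":0,"jaw":-0.4}]}}

```text
time_s: 5.28
tool_pos: [0.5339, -0.05, 0.0741]
ee_rot: [[0.937, -0.001, -0.349], [0.349, -0.0, 0.937], [-0.001, -1.0, 0.0]]
ft_force: [-2.0, -0.8, 0.2]
finger_gap: 0.0257
```

Request:
{"fn": "move_arm", "kwargs": {"moves": [{"x":0.004,"y":0,"z":0,"wx":0,"wy":0,"wz":0,"jaw":-0.4},{"x":0.008,"y":0,"z":0,"wx":0,"wy":0,"wz":0,"jaw":-0.4},{"x":0.008,"y":0,"z":0,"wx":0,"wy":0,"wz":0,"jaw":-0.4}]}}

```text
time_s: 5.65
tool_pos: [0.542, -0.0472, 0.0745]
ee_rot: [[0.937, 0.001, -0.349], [0.349, 0.0, 0.937], [0.001, -1.0, -0.0]]
ft_force: [0.4, 0.5, -0.2]
finger_gap: 0.0254
```

```bash
cat >> prof.py <<'E'
def short(P):
    """fit body-top line over y .038..0.05 strip, find body ends"""
    L=w2h(P)[:255]; L[...,2]-=.001
    m=(L[...,1]>.038)&(L[...,1]<.05)&(L[...,0]>-.09)&(L[...,0]<.055)&(L[...,2]>.036)&(L[...,2]<.068)
    x,z=L[m][:,0],L[m][:,2]; best=(0,)
    rng=np.random.default_rng(0)
    for _ in range(300):
        i,j=rng.integers(len(x),size=2)
        if abs(x[i]-x[j])<.02: continue
        a=(z[i]-z[j])/(x[i]-x[j]); b=z[i]-a*x[i]
        n=(abs(z-a*x-b)<.0012).sum()
        if n>best[0]: best=(n,a,b)
    n,a,b=best; k=abs(z-a*x-b)<.0015; a,b=np.polyfit(x[k],z[k],1); k=abs(z-a*x-b)<.0015
    xb=np.percentile(x[k],[.5,99.5])
    th=np.arctan(a); u=np.array([np.cos(th),np.sin(th)]); nn=np.array([-np.sin(th),np.cos(th)])
    f=np.array([xb[1],a*xb[1]+b]); r=np.array([xb[0],a*xb[0]+b])
    mid1=f-58*u/1000-6*nn/1000; mid2=r+50*u/1000-6*nn/1000
    for nm,q in (("fromfront",mid1),("fromrear",mid2)):
        print(nm,"pitch",round(th,4),"mid",(q*1000).round(1),"tongue",((q+.08*u-.006*nn)*1000).round(1),"rear",((q-.059*u-.006*nn)*1000).round(1))
E
python3 - <<'E'
from prof import *
s,c,P=cap("w6"); goto([-.0114,0,.078]); short(np.load("w5.npz")["P"]); short(P)
E
```

```text
t 5.7 tool in H [0.0017 0.0001 0.0745] -> shift [-0.0131 -0.0035 -0.0001] turn [0.0002 0.0001 0.0009] F [0.3 0.  0.2] gap 0.0254
fromfront pitch -0.1885 mid [-34.5  51.3] tongue [43.  30.4] rear [-93.6  56.4]
fromrear pitch -0.1885 mid [-32.6  50.9] tongue [44.8 30. ] rear [-91.7  56.1]
fromfront pitch -0.151 mid [-8.7 48.3] tongue [69.5 30.4] rear [-67.9  51.3]
fromrear pitch -0.151 mid [-6.8 48. ] tongue [71.4 30.1] rear [-66.  51.]
```

View pics/w6.png

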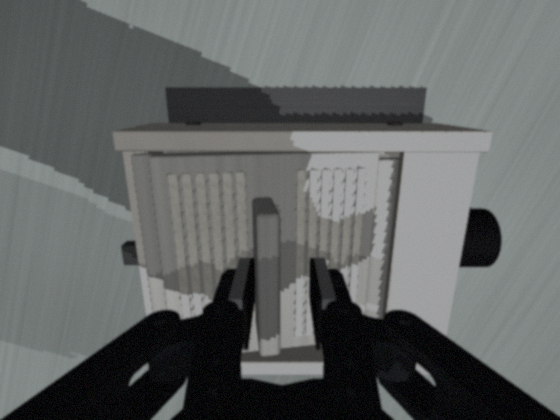

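The tongue has slid under the lip (end at x≈70.5, z≈30 mm) with the rear edge still on the wall top at z≈51 mm. I'll keep pushing.

Request:
{"fn": "move_arm", "kwargs": {"moves": [{"x":0.003,"y":0,"z":0,"wx":0,"wy":0,"wz":0,"jaw":-0.4},{"x":0.006,"y":0,"z":0,"wx":0,"wy":0,"wz":0,"jaw":-0.4},{"x":0.006,"y":0,"z":0,"wx":0,"wy":0,"wz":0,"jaw":-0.4},{"x":0.006,"y":0,"z":0,"wx":0,"wy":0,"wz":0,"jaw":-0.4}]}}

```text
time_s: 6.2
tool_pos: [0.5473, -0.0452, 0.0744]
ee_rot: [[0.937, 0.001, -0.349], [0.349, 0.0, 0.937], [0.001, -1.0, -0.0]]
ft_force: [-0.8, -0.1, -0.9]
finger_gap: 0.0252
```

Run:
```python
from prof import *
s,c,P=cap("w7"); goto([-.0114,0,.078]); short(P)
```

```text
t 6.25 tool in H [0.0075 0.0002 0.0745] -> shift [-0.0189 -0.0036 -0.0002] turn [ 0.0001 -0.      0.0007] F [ 0.4 -1.1 -0.2] gap 0.0256
fromfront pitch -0.1449 mid [-3.7 48. ] tongue [74.6 30.5] rear [-63.   50.6]
fromrear pitch -0.1449 mid [-1.1 47.6] tongue [77.2 30.1] rear [-60.4  50.2]
```

Request:
{"fn": "move_arm", "kwargs": {"moves": [{"x":0.001,"y":0,"z":0,"wx":0,"wy":0,"wz":0,"jaw":-0.4},{"x":0.002,"y":0,"z":0,"wx":0,"wy":0,"wz":0,"jaw":-0.4},{"x":0.003,"y":0,"z":0,"wx":0,"wy":0,"wz":0,"jaw":-0.4},{"x":0.003,"y":0,"z":0,"wx":0,"wy":0,"wz":0,"jaw":-0.4}]}}

```text
time_s: 6.75
tool_pos: [0.5499, -0.0442, 0.0743]
ee_rot: [[0.937, 0.0, -0.349], [0.349, 0.0, 0.937], [0.0, -1.0, 0.0]]
ft_force: [-1.3, 0.1, -0.6]
finger_gap: 0.0255
```

Run:
```python
from prof import *
s,c,P=cap("w8"); goto([-.0114,0,.078]); short(P)
```

```text
t 6.8 tool in H [0.0102 0.0003 0.0743] -> shift [-0.0216 -0.0037 -0.0003] turn [-0.0001  0.      0.0001] F [-0.7 -0.3  1.1] gap 0.0257
fromfront pitch -0.0997 mid [-3.8 44.7] tongue [75.2 30.8] rear [-63.1  44.6]
fromrear pitch -0.0997 mid [ 2.1 44.1] tongue [81.1 30.2] rear [-57.2  44. ]
```

The rear edge has slipped off the rim onto the catch ramp (rear z≈44 mm, mid x≈0–1 mm). Next: back off, lift, close the fingers, and place them over the press spot at x≈-33 mm.

Request:
{"fn": "move_arm", "kwargs": {"moves": [{"x":-0.003,"y":0,"z":0,"wx":0,"wy":0,"wz":0,"jaw":-0.4},{"x":-0.005,"y":-0.02,"z":0,"wx":0,"wy":0,"wz":0,"jaw":-0.4},{"x":-0.005,"y":-0.035,"z":0,"wx":0,"wy":0,"wz":0,"jaw":-0.7},{"x":-0.025,"y":-0.035,"z":0,"wx":0,"wy":0,"wz":0,"jaw":-1},{"x":-0.043,"y":-0.035,"z":0,"wx":0,"wy":0,"wz":0,"jaw":-1}]}}

```text
time_s: 7.42
tool_pos: [0.5092, -0.0594, 0.1097]
ee_rot: [[0.937, 0.001, -0.349], [0.349, -0.0, 0.937], [0.001, -1.0, -0.0]]
ft_force: [-0.0, 0.6, -0.6]
finger_gap: 0.0002
```

Run:
```python
from prof import *
imaging.capture("side");imaging.capture("side");imaging.capture("side")
s,c,P=cap("w9"); goto([-.033,0,.065]); short(P)
```

```text
t 7.62 tool in H [-3.290e-02  1.000e-04  1.094e-01] -> shift [-0.0001  0.0444 -0.0001] turn [ 0.     -0.0005  0.0006] F [ 0.3 -0.2 -0.2] gap -0.0001
fromfront pitch -0.1005 mid [-3.9 44.7] tongue [75.1 30.7] rear [-63.2  44.7]
fromrear pitch -0.1005 mid [ 1.7 44.1] tongue [80.7 30.2] rear [-57.6  44.1]
```

View pics/w9.png

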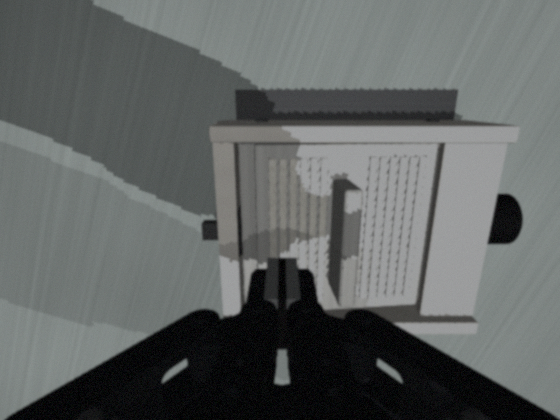

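The closed fingers (tip at about (282,262)) are over the strip behind the fin (columns 240–330), the frame sits in the well, and the rear is still up on the catch. I'll come down to just above the surface, then press slowly.

Request:
{"fn": "move_arm", "kwargs": {"moves": [{"x":0,"y":0.015,"z":0,"wx":0,"wy":0,"wz":0,"jaw":-1},{"x":0,"y":0.03,"z":0,"wx":0,"wy":0,"wz":0,"jaw":-1},{"x":0,"y":0.04,"z":0,"wx":0,"wy":0,"wz":0,"jaw":-1},{"x":0,"y":0.044,"z":0,"wx":0,"wy":0,"wz":0,"jaw":-1},{"x":0,"y":0.044,"z":0,"wx":0,"wy":0,"wz":0,"jaw":-1}]}}

```text
time_s: 8.25
tool_pos: [0.5093, -0.0591, 0.0649]
ee_rot: [[0.937, -0.001, -0.349], [0.349, 0.0, 0.937], [-0.001, -1.0, 0.0]]
ft_force: [0.6, 0.5, 0.2]
finger_gap: 0.0005
```

Request:
{"fn": "move_arm", "kwargs": {"moves": [{"x":0,"y":0.001,"z":0,"wx":0,"wy":0,"wz":0,"jaw":-1},{"x":0,"y":0.002,"z":0,"wx":0,"wy":0,"wz":0,"jaw":-1},{"x":0,"y":0.003,"z":0,"wx":0,"wy":0,"wz":0,"jaw":-1},{"x":0,"y":0.004,"z":0,"wx":0,"wy":0,"wz":0,"jaw":-1}]}}

```text
time_s: 8.75
tool_pos: [0.5096, -0.0593, 0.0616]
ee_rot: [[0.937, 0.0, -0.349], [0.349, -0.0, 0.937], [0.0, -1.0, -0.0]]
ft_force: [-1.9, -1.1, 5.2]
finger_gap: -0.0002
```

Request:
{"fn": "move_arm", "kwargs": {"moves": [{"x":0,"y":0.0005,"z":0,"wx":0,"wy":0,"wz":0,"jaw":-1},{"x":0,"y":0.001,"z":0,"wx":0,"wy":0,"wz":0,"jaw":-1},{"x":0,"y":0.001,"z":0,"wx":0,"wy":0,"wz":0,"jaw":-1}]}}

```text
time_s: 9.12
tool_pos: [0.5095, -0.0593, 0.0606]
ee_rot: [[0.937, 0.0, -0.349], [0.349, -0.0, 0.937], [0.0, -1.0, -0.0]]
ft_force: [-0.8, 0.3, 5.0]
finger_gap: -0.0004
```

Request:
{"fn": "move_arm", "kwargs": {"moves": [{"x":0,"y":0.0005,"z":0,"wx":0,"wy":0,"wz":0,"jaw":-1},{"x":0,"y":0.001,"z":0,"wx":0,"wy":0,"wz":0,"jaw":-1},{"x":0,"y":0.001,"z":0,"wx":0,"wy":0,"wz":0,"jaw":-1}]}}

```text
time_s: 9.5
tool_pos: [0.5094, -0.0593, 0.0595]
ee_rot: [[0.937, -0.0, -0.348], [0.348, -0.0, 0.937], [-0.0, -1.0, -0.0]]
ft_force: [-2.1, -0.8, 5.9]
finger_gap: 0.0002
```

It's moving down smoothly at about 6 N, so I'll continue.

Request:
{"fn": "move_arm", "kwargs": {"moves": [{"x":0,"y":0.0005,"z":0,"wx":0,"wy":0,"wz":0,"jaw":-1},{"x":0,"y":0.001,"z":0,"wx":0,"wy":0,"wz":0,"jaw":-1},{"x":0,"y":0.0015,"z":0,"wx":0,"wy":0,"wz":0,"jaw":-1},{"x":0,"y":0.002,"z":0,"wx":0,"wy":0,"wz":0,"jaw":-1}]}}

```text
time_s: 10.0
tool_pos: [0.5092, -0.0594, 0.0576]
ee_rot: [[0.937, -0.0, -0.348], [0.348, -0.0, 0.937], [-0.0, -1.0, -0.0]]
ft_force: [-3.2, -0.2, 6.8]
finger_gap: -0.0
```

Request:
{"fn": "move_arm", "kwargs": {"moves": [{"x":0,"y":0.0005,"z":0,"wx":0,"wy":0,"wz":0,"jaw":-1},{"x":0,"y":0.001,"z":0,"wx":0,"wy":0,"wz":0,"jaw":-1},{"x":0,"y":0.0015,"z":0,"wx":0,"wy":0,"wz":0,"jaw":-1},{"x":0,"y":0.002,"z":0,"wx":0,"wy":0,"wz":0,"jaw":-1}]}}

```text
time_s: 10.5
tool_pos: [0.5095, -0.0592, 0.0552]
ee_rot: [[0.937, -0.0, -0.349], [0.349, 0.0, 0.937], [-0.0, -1.0, 0.0]]
ft_force: [-0.8, -0.2, 2.2]
finger_gap: 0.0001
```

Request:
{"fn": "move_arm", "kwargs": {"moves": [{"x":0,"y":0.0005,"z":0,"wx":0,"wy":0,"wz":0,"jaw":-1},{"x":0,"y":0.001,"z":0,"wx":0,"wy":0,"wz":0,"jaw":-1},{"x":0,"y":0.0015,"z":0,"wx":0,"wy":0,"wz":0,"jaw":-1},{"x":0,"y":0.002,"z":0,"wx":0,"wy":0,"wz":0,"jaw":-1}]}}

```text
time_s: 11.0
tool_pos: [0.5094, -0.0592, 0.0532]
ee_rot: [[0.937, -0.0, -0.349], [0.349, -0.0, 0.937], [-0.0, -1.0, 0.0]]
ft_force: [-1.0, -0.3, 2.3]
finger_gap: -0.0003
```

Run:
```python
from prof import *
s,c,P=cap("w10"); goto([-.033,0,.05]); short(P)
```

```text
t 11.05 tool in H [-0.033   0.0003  0.0532] -> shift [ 0.      0.0032 -0.0003] turn [-0.0001 -0.0001 -0.0002] F [ 0.1 -0.1  1.7] gap -0.0004
fromfront pitch -0.0261 mid [-3.6 38.5] tongue [76.2 30.4] rear [-62.8  34. ]
fromrear pitch -0.0261 mid [-10.1  38.6] tongue [69.7 30.5] rear [-69.2  34.2]
```

Request:
{"fn": "move_arm", "kwargs": {"moves": [{"x":0,"y":0.0005,"z":0,"wx":0,"wy":0,"wz":0,"jaw":-1},{"x":0,"y":0.001,"z":0,"wx":0,"wy":0,"wz":0,"jaw":-1},{"x":0,"y":0.0015,"z":0,"wx":0,"wy":0,"wz":0,"jaw":-1},{"x":0,"y":0.002,"z":0,"wx":0,"wy":0,"wz":0,"jaw":-1}]}}

```text
time_s: 11.55
tool_pos: [0.5095, -0.0592, 0.0512]
ee_rot: [[0.937, 0.0, -0.349], [0.349, 0.0, 0.937], [0.0, -1.0, -0.0]]
ft_force: [-0.4, 0.4, -0.3]
finger_gap: 0.0004
```

Request:
{"fn": "move_arm", "kwargs": {"moves": [{"x":0,"y":0.0005,"z":0,"wx":0,"wy":0,"wz":0,"jaw":-1},{"x":0,"y":0.001,"z":0,"wx":0,"wy":0,"wz":0,"jaw":-1},{"x":0,"y":0.001,"z":0,"wx":0,"wy":0,"wz":0,"jaw":-1}]}}

```text
time_s: 11.92
tool_pos: [0.5095, -0.0592, 0.0502]
ee_rot: [[0.937, -0.0, -0.348], [0.348, 0.0, 0.937], [-0.0, -1.0, 0.0]]
ft_force: [-0.6, -0.6, -0.4]
finger_gap: 0.0003
```

Run:
```python
from prof import *
s,c,P=cap("w11"); goto([-.033,0,.05]); short(P); prof(P,.03,.05,.004)
```

```text
t 11.97 tool in H [-0.0329  0.0003  0.0503] -> shift [-0.0001  0.0003 -0.0003] turn [-0.0001  0.     -0.    ] F [ 1.  -0.1 -0.3] gap -0.0
fromfront pitch 0.0016 mid [-3.5 36.2] tongue [76.5 30.3] rear [-62.5  30.1]
fromrear pitch 0.0016 mid [-9.9 36.2] tongue [70.1 30.3] rear [-68.9  30.1]
(-72, 120, np.float64(49.2), np.float64(49.7), np.float64(50.4)) (-68, 221, np.float64(49.2), np.float64(49.8), np.float64(50.5)) (-64, 213, np.float64(49.2), np.float64(49.9), np.float64(50.5)) (-60, 578, np.float64(30.5), np.float64(41.4), np.float64(49.5)) (-56, 178, np.float64(34.3), np.float64(34.9), np.float64(35.5)) (-52, 184, np.float64(34.3), np.float64(34.9), np.float64(35.5)) (-48, 195, np.float64(41.0), np.float64(41.7), np.float64(42.4)) (-44, 195, np.float64(41.2), np.float64(41.8), np.float64(42.4)) (-40, 195, np.float64(41.8), np.float64(42.6), np.float64(43.2)) (-36, 175, np.float64(41.2), np.float64(41.8), np.float64(42.6)) (-32, 179, np.float64(41.9), np.float64(42.6), np.float64(43.2)) (-28, 213, np.float64(41.9), np.float64(42.6), np.float64(43.2)) (-24, 209, np.float64(41.2), 
[... 1063 characters left out ...]
, 210, np.float64(41.8), np.float64(42.5), np.float64(43.2)) (48, 240, np.float64(41.4), np.float64(42.3), np.float64(43.2)) (52, 156, np.float64(41.6), np.float64(42.2), np.float64(42.8)) (56, 208, np.float64(41.1), np.float64(41.8), np.float64(42.5)) (60, 442, np.float64(44.6), np.float64(47.2), np.float64(49.4)) (64, 375, np.float64(36.5), np.float64(49.0), np.float64(50.2)) (68, 219, np.float64(49.2), np.float64(49.8), np.float64(50.4)) (72, 214, np.float64(49.2), np.float64(49.8), np.float64(50.4)) (76, 219, np.float64(49.2), np.float64(49.8), np.float64(50.5)) (80, 237, np.float64(49.2), np.float64(49.8), np.float64(50.5)) (84, 124, np.float64(49.2), np.float64(49.8), np.float64(50.4))
```

View pics/w11.png

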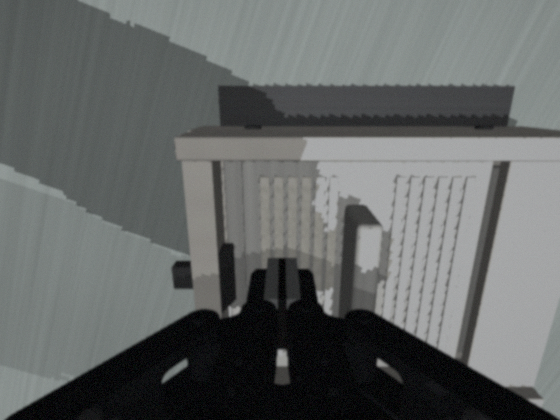

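The frame is flat: body top is 42 mm along its full length, flange top 35 mm, rear bottom edge about 30 mm, and the catch nose is out over the flange at (228,272). One gentle confirming press, then retreat.

Request:
{"fn": "move_arm", "kwargs": {"moves": [{"x":0,"y":0.0005,"z":0,"wx":0,"wy":0,"wz":0,"jaw":-1},{"x":0,"y":0.001,"z":0,"wx":0,"wy":0,"wz":0,"jaw":-1},{"x":0,"y":0.001,"z":0,"wx":0,"wy":0,"wz":0,"jaw":-1}]}}

```text
time_s: 12.35
tool_pos: [0.5096, -0.0592, 0.05]
ee_rot: [[0.937, 0.0, -0.349], [0.349, -0.0, 0.937], [0.0, -1.0, -0.0]]
ft_force: [-2.0, 0.6, 7.8]
finger_gap: -0.0
```

Request:
{"fn": "move_arm", "kwargs": {"moves": [{"x":0,"y":-0.005,"z":0,"wx":0,"wy":0,"wz":0,"jaw":-1},{"x":0,"y":-0.03,"z":0,"wx":0,"wy":0,"wz":0,"jaw":-1},{"x":0,"y":-0.07,"z":0,"wx":0,"wy":0,"wz":0,"jaw":-1},{"x":0,"y":-0.11,"z":0,"wx":0,"wy":0,"wz":0,"jaw":-1},{"x":0,"y":-0.13,"z":-0.03,"wx":0,"wy":0,"wz":0,"jaw":-1}]}}

```text
time_s: 12.98
tool_pos: [0.5207, -0.0866, 0.1819]
ee_rot: [[0.936, 0.003, -0.351], [0.351, 0.0, 0.936], [0.003, -1.0, -0.001]]
ft_force: [0.3, -0.1, 0.2]
finger_gap: -0.0001
```

Run:
```python
from prof import *
for i in range(3): imaging.capture("side")
s,c,P=cap("w12"); goto([-.033,0,.05]); short(P); prof(P,.03,.05,.004); print("catch strip"); prof(P,-.012,.012,.002)
c=imaging.capture("scene");cv2.imwrite("pics/scene9.png",c["img"]);Q=pts(c);Q0=np.load("scene0.npz")["P"]
for n,b in [("jar",(117,222,142,254)),("roll",(129,185,156,210)),("bottle",(420,198,447,247))]:
    l,t,r,bb=b; print(n,np.nanmedian(np.abs(Q[t:bb,l:r]-Q0[t:bb,l:r]),axis=(0,1)).round(4))
```

```text
t 13.18 tool in H [-0.0329 -0.03    0.1794] -> shift [-0.0002  0.1294  0.03  ] turn [-0.0001 -0.001   0.0005] F [ 0.   0.9 -1. ] gap -0.0
fromfront pitch 0.0009 mid [-3.4 36.2] tongue [76.6 30.3] rear [-62.4  30.2]
fromrear pitch 0.0009 mid [-7.4 36.2] tongue [72.6 30.3] rear [-66.4  30.2]
(-72, 42, np.float64(49.2), np.float64(49.8), np.float64(50.3)) (-68, 72, np.float64(49.1), np.float64(50.0), np.float64(50.7)) (-64, 73, np.float64(49.1), np.float64(49.8), np.float64(50.5)) (-60, 140, np.float64(29.9), np.float64(40.6), np.float64(49.6)) (-56, 67, np.float64(34.0), np.float64(35.0), np.float64(35.8)) (-52, 68, np.float64(34.1), np.float64(34.9), np.float64(35.5)) (-48, 72, np.float64(40.9), np.float64(41.8), np.float64(42.6)) (-44, 76, np.float64(41.2), np.float64(41.9), np.float64(42.7)) (-40, 81, np.float64(41.8), np.float64(42.7), np.float64(43.4)) (-36, 79, np.float64(41.1), np.float64(41.7), np.float64(42.5)) (-32, 67, np.float64(41.9), np.float64(42.5), np.float64(43.4)) (-28, 54, np.float64(41.7), np.float64(42.7), np.float64(43.4)) (-24, 54, np.float64(41.2), np.float64(4
[... 7020 characters left out ...]
at64(49.2), np.float64(49.8), np.float64(50.5)) (80, 81, np.float64(49.3), np.float64(49.9), np.float64(50.6)) (82, 74, np.float64(49.3), np.float64(50.0), np.float64(50.6)) (84, 78, np.float64(49.2), np.float64(49.9), np.float64(50.7)) (86, 79, np.float64(49.1), np.float64(49.8), np.float64(50.7)) (88, 72, np.float64(49.3), np.float64(50.0), np.float64(50.6)) (90, 74, np.float64(49.4), np.float64(50.0), np.float64(50.7)) (92, 69, np.float64(49.2), np.float64(49.9), np.float64(50.6)) (94, 84, np.float64(49.2), np.float64(49.9), np.float64(50.6)) (96, 28, np.float64(48.9), np.float64(49.6), np.float64(50.3)) 
jar [0.0018 0.0007 0.0013]
roll [0.0024 0.0008 0.0014]
bottle [0.0018 0.0008 0.0013]
```

View pics/w12.png

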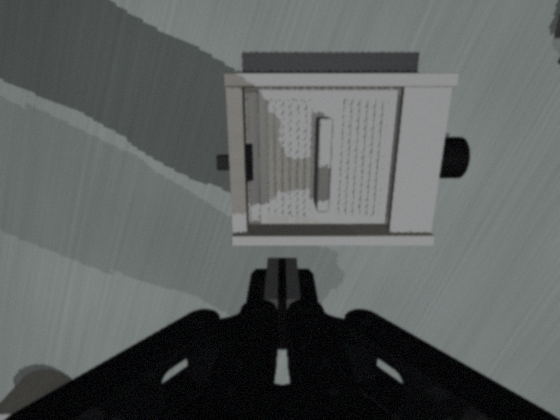

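View pics/scene9.png

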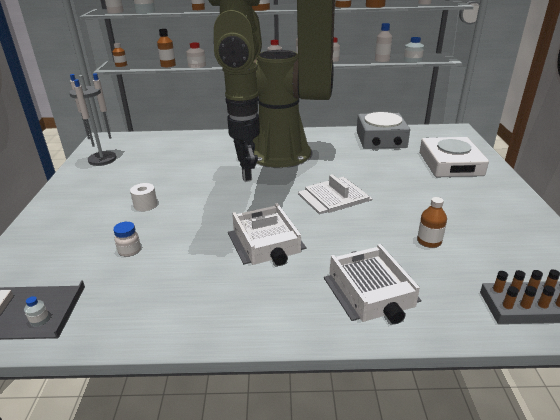

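The frame is home: top 42 mm throughout, fin top 70 mm, mid x≈0.3 mm, so the tongue is about 19 mm under the lip. The ramp profile matches rest. As a second check on the catch, I'll compare its rear tail with the first cloud.

Run:
```python
from prof import *
for n in ["w2","w12"]:
    L=w2h(np.load(n+".npz")["P"])[:255]; L[...,2]-=.001
    m=(abs(L[...,1])<.012)
    t=L[m&(L[...,2]>.040)&(L[...,2]<.047)&(L[...,0]<-.073)]; w=L[(abs(L[...,1])<.05)&(abs(L[...,1])>.016)&(L[...,2]>.0485)&(L[...,2]<.0515)&(L[...,0]<-.06)]
    lp=L[(abs(L[...,1])<.05)&(L[...,2]>.048)&(L[...,2]<.0515)&(L[...,0]>.08)]
    r=L[m&(L[...,2]>.038)&(L[...,2]<.048)&(L[...,0]>-.062)&(L[...,0]<-.051)]
    print(n,"tail",np.percentile(t[:,0],[1,5]).round(4),"wall outer",np.percentile(w[:,0],[.5,2]).round(4) if len(w) else None,"lip end",np.percentile(lp[:,0],[98,99.5]).round(4))
    if len(r)>20:
        print(" ramp line x at z=36.5,49:",np.polyval(np.polyfit(r[:,2],r[:,0],1),[.0365,.049]).round(4))
print(robot.get_state()["ft_force"].round(2))
```

```text
w2 tail [-0.0832 -0.0829] wall outer [-0.0723 -0.0723] lip end [0.0955 0.0958]
w12 tail [-0.0834 -0.0829] wall outer [-0.0722 -0.0719] lip end [0.0955 0.096 ]
 ramp line x at z=36.5,49: [-0.0541 -0.0597]
[-0.02  0.07 -0.9 ]
```

The tail edge is unchanged from the start and the nose is at x = -54.1 mm (rest is -54.5), so the catch is at rest over the flange. I'm handing in.

```bash
python3 -c "
from cell import close_job
print(close_job())"
```

```text
the job is handed in; nothing more can be done
None
```

The frame is seated in the right-hand housing with the catch closed over it, and I handed the job in at about 13 s of the 56 s allowed; no verdict is reported.

I straddled the fin without gripping it and dragged the frame back until its tongue dropped off the lip. Then I pushed the tongue forward under the lip while the rear was still up (tongue end at x≈75–77, z≈30 mm; rear z≈50 mm). Finally I pressed the rear down with closed fingers. Wrist force readings peaked at about 8 N, taken at the end of each move.

My last checks before handing in:
- **Frame:** it lies flat, with pitch about 0.001 rad and both lower edges at z≈30 mm. Mid is at x≈0.3 mm, so the tongue end is at about 80 mm, 19 mm under the lip.
- **Catch:** the nose is at x = -54.1 mm against -54.5 mm at rest, and its tail is where it was at the start.
- **Bystanders:** the bottle, jar and roll measured within about 2–3 mm of their starting points and stand upright in the last picture.
- **Gripper:** it is well clear, at z≈0.18 m, touching nothing.

One disagreement: my automatic line fit gave mid x between -3 and -10 mm once the frame was seated. The lip and rear wall hide the body ends it relies on, so I took x from the fin and body edges instead.

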